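Turn the blind bearing block bore-up and hold it for its bearing

TASK

An aluminium bearing block has been left on the black rubber mat, standing on its bored end or lying on its side, so the blind bore for its bearing is underneath or facing sideways; its twin is in the grey parts tray. Pick up the block on the mat, find which end is bored, turn the block over until the bore faces straight up, and finish while still holding it so in the gripper, still and well clear above the mat (its middle more than 10 cm above the bench), ready for the bearing to be dropped in. Leave the twin in its tray and the other things on the bench where they are.

Things in the scene. Friction and masses are not known exactly. Their poses are not given: they have to be found in the camera images.
- cap_a_center (a point): one of two identical aluminium bearing blocks, about 210 g, 44 x 44 mm and 52 mm long; one 44 x 44 mm end has a blind bore 28 mm across, 30 mm deep, the other end is solid, else they look alike. This point is the block's middle; z runs along the length, out of the bored end; x and y are square to the sides. Starts standing on its bored end, on the mat or in the tray.
- cap_b_center (a point): one of two identical aluminium bearing blocks, about 210 g, 44 x 44 mm and 52 mm long; one 44 x 44 mm end has a blind bore 28 mm across, 30 mm deep, the other end is solid, else they look alike. This point is the block's middle; z runs along the length, out of the bored end; x and y are square to the sides. Starts lying on a side, z level, on the mat or in the tray.
- mat: black rubber bench mat, fixed, 200 mm along its x axis, 240 mm along its y axis, 3 mm thick (its top is 3 mm above the bench); origin under its centre
- tray: shallow open parts tray of grey plastic, fixed, 130 x 130 mm, 22 mm high, walls and floor 3 mm thick, left or right of the mat; origin under its centre
- bearing: a ball bearing lying flat on a corner of the mat, 28 mm across, 8 mm thick; origin under its centre
- spanner: open-ended spanner lying on the bench beyond the mat, 150 mm long; origin under its middle, x axis along it
- spanner_small: smaller open-ended spanner, 120 mm long, beyond the mat; origin under its middle, x axis along it
- cutter_case: flat clear case of engraving cutters with a yellow base, 62 x 80 x 16 mm, beside the mat; origin under its centre
- stepper: stepper motor standing on the bench shaft up, 42 x 42 x 40 mm and a 22 mm shaft stub on top; origin under its centre
- clamp: hold-down clamp with a wing nut, 75 mm long along its y axis, 35 mm high; origin under its centre
- offcut: offcut of T-slot aluminium bar, 20 x 110 x 40 mm high, long along its y axis, near the right-hand side; origin under its centre
Things that resemble listed ones, but are neither listed nor needed, are in the scene too. What is shaped like the part that bears cap_a_center but purple, red or turquoise is not meant.

How it is judged:
At the end, for the whole second after the job is handed in: The block that started on the mat is held in the fingers (at least 2 N), its bore facing up within 12 degrees, its middle more than 100 mm above the bench and over the mat (to within 30 mm beyond its edges), at rest; the twin still rests in the tray within 20 mm of where it was (((angle between cap_a_center's own z axis and vertical below 0.21 rad and height (world z) of cap_a_center above 0.1 m and x of cap_a_center in the frame of mat between -0.13 and 0.13 m and y of cap_a_center in the frame of mat between -0.15 and 0.15 m and contact force between cap_a and the fingers above 2 N and linear speed of cap_a below 0.03 m/s and angular speed of cap_a below 0.2 rad/s and x of cap_b_center in the frame of tray between -0.055 and 0.055 m and y of cap_b_center in the frame of tray between -0.055 and 0.055 m and height (world z) of cap_b_center below 0.04 m and distance of cap_b_center from where it was at the start of the episode below 0.02 m) or (angle between cap_b_center's own z axis and vertical below 0.21 rad and height (world z) of cap_b_center above 0.1 m and x of cap_b_center in the frame of mat between -0.13 and 0.13 m and y of cap_b_center in the frame of mat between -0.15 and 0.15 m and contact force between cap_b and the fingers above 2 N and linear speed of cap_b below 0.03 m/s and angular speed of cap_b below 0.2 rad/s and x of cap_a_center in the frame of tray between -0.055 and 0.055 m and y of cap_a_center in the frame of tray between -0.055 and 0.055 m and height (world z) of cap_a_center below 0.04 m and distance of cap_a_center from where it was at the start of the episode below 0.02 m))); the arm keeps its last pose, push and grip.
It fails at once if both blocks shifted: the twin in the tray is disturbed by more than 20 mm (distance of each of cap_a_center, cap_b_center from where it was at the start of the episode above 0.02 m).
It fails at once if one of the other things on the bench is pushed more than 30 mm (distance of any of bearing, spanner, spanner_small, cutter_case, stepper, clamp, offcut from where it was at the start of the episode above 0.03 m).
It also fails if it takes over 58 s, if anything falls off the work surface, if the arm or the gripper's body presses on something with over 40 N, if the wrist force passes 120 N, or if a joint passes its speed limit or range.

ROBOT

A 6-joint arm with a two-finger parallel gripper is mounted at the origin on the work surface. World frame = base frame: x ahead of the robot, y to its left, z up, the work surface at z = 0. Lengths are in m, angles in rad, forces in N, time in s.
With the tool pointing down it reaches from about 0.375 to 0.9 m from the base axis. Payload 3.1 kg.
Tool frame: the origin (TCP) lies on the front face of the gripper's body, between the roots of the fingers; the fingertips stand 70 mm ahead of it and the grasp point (between the pads) lies 51 mm ahead of it; z points along the fingers, y is the line along which they close (so a half turn about z gives the same grasp; the last joint's range is limited). The gripper opens to 87 mm and grips with 3 to 60 N. Pads are 19 mm wide; open, the fingers measure 117 mm over their backs; the gripper's body (75 mm by 190 mm) begins 51 mm behind the grasp point.
Start: joints at [1.147, 0.527, 1.433, -0, 1.181, -0.178], TCP at [0.152, 0.606, 0.292] pointing down, gripper open.
Joint ranges: [-3.08, 3.08], [-0.75, 2.2], [0.22, 2.44], [-1.43, 4.57], [0, 2.65], [-2.85, 2.85]. Speed limits (rad/s): [2.79, 2.79, 3.14, 3.14, 3.14, 3.14].

INTERFACE

Orientations are given as a unit quaternion [x, y, z, w].
In Python, from rig import robot, cams, ticket gives the robot as it stands. The module is installed in compiled form; this text tells all that it offers.
- The arm moves only by the shell command python3 -m crank 'ROWS' [FORCE]. ROWS is JSON, a list of rows, each a list of 7 numbers: the shift along the tool's x, y, z in cm, then the turn, a rotation vector about the tool's x, y, z in rad, then the closure, from 0 (fully open) to 1 (shut). A call has 1 to 5 rows; each row shifts and turns the commanded pose from where the row before left it, along the tool's axes as they then stand; what a row does not reach is not made up. A row lasts 1/8 s, in which the tool goes at most 62.5 mm and 10.7 degrees, less where a joint would pass 70% of its speed; a pose out of reach is approached as far as the arm can. A call is refused whole if a number of a shift passes 6.25 or a number of a turn 0.188, either way. A call with a gripper value outside its range is refused whole. The fingers move at their own pace and stop on an object; FORCE is the grip in N (left out, the last holds). Time passes only in rows, so rows that do not move let the fingers close. It gives the time, the measured TCP pose, the force, the opening and the grip force at its end, in the units of the state.
- robot.get_obs(): the state, without advancing time (a new reading comes with each control period).
- cams.camera(name): name is "side" or "top" or "wrist"; returns the picture (480x640x3 uint8, red, green, blue); there is no depth.
- cams.camera_info(name): a dict with "intrinsics" (3x3 intrinsics, pixels), "pose" (4x4, takes a point from camera to world coordinates). Camera axes: x right, y down, z forward; pixel columns grow to the right and rows downward; lengths in m; the calibration is good to about 2 mm. A picture is of the moment at which its call begins: read the wrist's pose just before it. camera_info takes no time and is no camera call; for the wrist camera it gives the pose at the moment of the call.
- ticket.hand_in(): hands the job in; it is judged then, once.
The state is a dict: "time": time; "q": joint angles; "joint_velocities": joint speeds; "joint_torque": joint torques, N m; "position": TCP position; "tool_rot": TCP orientation; "ft_force": force on the tool from outside, world axes, zero at the start; "moment": the same for the moment, N m; "grip_width": finger opening in m; "grip_force": force on a finger pad.
Only numpy, scipy, OpenCV 4.12 (cv2) and the standard library are available. Lean on these libraries where they do the work, as an engineer would, in place of code of your own. Each camera call takes 0.05 s, during which the arm holds its last target. There are 200 camera calls.

## Working session

There is one attempt and no reset: what is moved stays moved. The work goes in short steps, Python scripts to look and compute and a shell command to move; the robot and the scene stay as the last step left them, time stands still between calls to the robot, and variables do not carry over. Pictures are saved under pics/ and viewed, at most 10 in all, crops included, and the job is handed in when it is done.

```bash
mkdir -p pics; python3 - <<'E'
from rig import robot,cams
import cv2,numpy as np
ims=[cams.camera(n) for n in("top","side")]
for n,i in zip(("top","side"),ims):
    cv2.imwrite(f"pics/{n}0.png",i[:,:,::-1]); c=cams.camera_info(n); print(n,np.round(c["intrinsics"],1).tolist(),np.round(c["pose"],3).tolist())
o=robot.get_obs();print(o["position"],o["tool_rot"],o["grip_width"])
E
```

```text
top [[532.2, 0.0, 319.8], [0.0, 532.2, 243.0], [0.0, 0.0, 1.0]] [[-0.046, -0.977, 0.207, 0.285], [-0.999, 0.046, -0.007, -0.004], [-0.003, -0.207, -0.978, 1.208], [0.0, 0.0, 0.0, 1.0]]
side [[486.1, 0.0, 317.6], [0.0, 486.1, 235.2], [0.0, 0.0, 1.0]] [[0.84, -0.362, 0.404, 0.057], [-0.543, -0.588, 0.6, -0.671], [0.02, -0.723, -0.691, 0.866], [0.0, 0.0, 0.0, 1.0]]
[0.15184249 0.60572212 0.29136574] [ 1.22621822e-01  9.92452989e-01 -9.33618343e-04 -2.85703452e-04] 0.08701908815104079
```

View pics/top0.png

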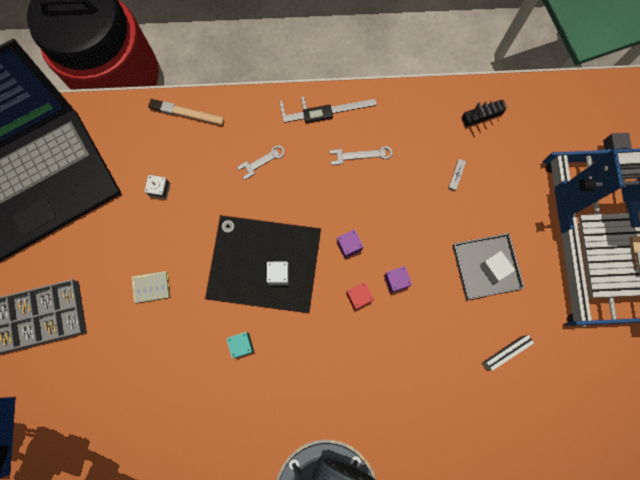

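View pics/side0.png

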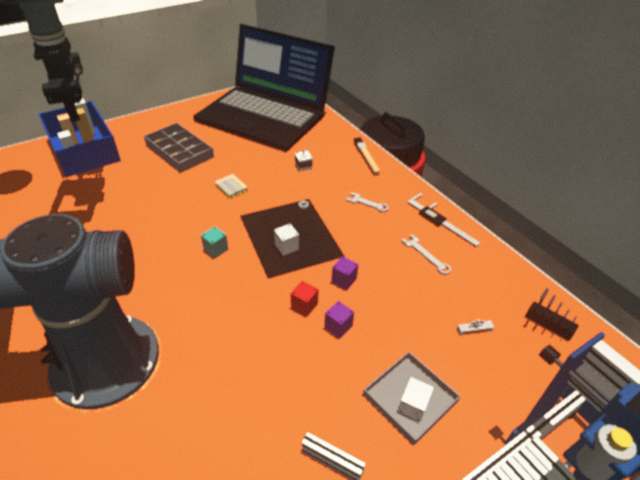

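The top view shows the block on the mat at about (277,273) and the twin in the tray at (500,266). In the side view they are at (287,240) and (417,398). Next I'll zoom in on both blocks and measure the one on the mat.

```bash
cat > h.py <<'E'
from rig import robot,cams
import cv2,numpy as np
from scipy.spatial.transform import Rotation as R
def ray(n,uv,z):
    c=cams.camera_info(n);K=c["intrinsics"];P=np.array(c["pose"])
    d=P[:3,:3]@np.linalg.solve(K,[uv[0],uv[1],1]);return P[:3,3]+d*(z-P[2,3])/d[2]
E
python3 - <<'E'
from h import *
t=cv2.imread("pics/top0.png");s=cv2.imread("pics/side0.png")
f=lambda i,u,v:cv2.resize(i[v-25:v+25,u-25:u+25],(390,290 if 0 else 390),interpolation=cv2.INTER_CUBIC)
a=np.hstack([f(t,277,273),f(s,287,240)]);cv2.imwrite("pics/z.png",a)
g=t[253:295,255:300].min(2);m=(g>150).astype(np.uint8)
c=max(cv2.findContours(m,0,2)[0],key=cv2.contourArea);r=cv2.minAreaRect(c);b=cv2.boxPoints(r)+[255,253];print(r,b)
for z in(.047,.055):
    w=np.array([ray("top",p,z) for p in b]);print(z,w.mean(0),np.linalg.norm(np.diff(w,axis=0),axis=1),np.arctan2(*(w[1]-w[0])[[1,0]]))
print("mat",[ray("top",p,.003)[:2].round(3) for p in((221,216),(321,228),(309,312),(206,299))])
E
```

```text
((22.0, 18.5), (19.0, 20.0), 90.0) [[267. 262.]
 [287. 262.]
 [287. 281.]
 [267. 281.]]
0.047 [0.47089834 0.08492575 0.047     ] [0.04427412 0.04234257 0.04394473] -1.6172692694848911
0.055 [0.46961914 0.08431228 0.055     ] [0.04396902 0.04205077 0.0436419 ] -1.617269269484894
mat [array([0.615, 0.215]), array([ 0.575, -0.017]), array([0.382, 0.019]), array([0.422, 0.251])]
```

View pics/z.png

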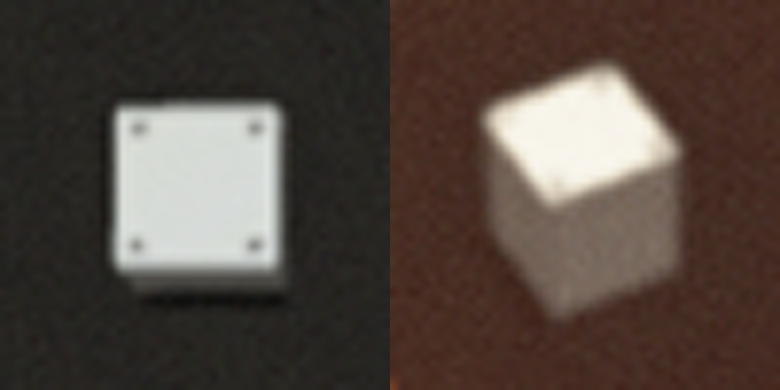

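The top view shows a 44 x 44 mm plain end with four corner screws facing up, so the block is standing on its bore and needs a 180° turn. I'll move over first.

```bash
python3 -m crank '[[-4,-4.4,0,0,0,0,0],[-4,-4.4,0,0,0,0,0],[-4,-4.4,0,0,0,0,0],[-4,-4.4,0,0,0,0,0],[-4,-4.4,0,0,0,0,0]]' 30; python3 -c "
from h import *;o=robot.get_obs();print(o['q'],o['position'],o['tool_rot'])"; python3 -m crank '[[-4,-4.4,0,0,0,0,0],[-4,-4.4,0,0,0,0,0],[-4,-4.4,0,0,0,0,0],[-4,-4.4,0,0,0,0,0],[-3,-4,0,0,0,0,0]]'; python3 -c "
from h import *;o=robot.get_obs();print(o['q'],o['position'],o['tool_rot'])"; python3 -m crank '[[0,0,0,0,-0.15,-0.1,0],[0,0,0,0,-0.15,-0.1,0],[0,0,0,0,-0.18,0,0],[0,0,0,0,0,0,0]]'; python3 -c "
from h import *;o=robot.get_obs();print(o['q'],o['position'],o['tool_rot'])"
```

```text
time: 0.72
position: [0.293, 0.3425, 0.2921]
tool_rot: [0.122, 0.992, -0.0, 0.0]
ft_force: [0.5, 0.3, -0.5]
grip_width: 0.087
grip_force: 0.0
[ 6.14345999e-01  2.94140322e-01  1.85269002e+00 -2.14813001e-04
  9.94714070e-01 -7.11166007e-01] [0.29299186 0.34246457 0.29213693] [ 1.22276878e-01  9.92496023e-01 -5.04866793e-05  7.83971794e-05]
time: 1.35
position: [0.4253, 0.0863, 0.2922]
tool_rot: [0.123, 0.992, 0.0, 0.0]
ft_force: [0.2, 0.2, 0.2]
grip_width: 0.0871
grip_force: 0.0
[-5.84543240e-02  2.70905059e-01  1.88997371e+00  4.29698845e-05
  9.80016060e-01 -1.38238587e+00] [0.42525708 0.08631187 0.29223462] [1.23131066e-01 9.92390356e-01 4.04655986e-05 3.47017273e-04]
time: 1.85
position: [0.4208, 0.0886, 0.2908]
tool_rot: [0.02, 0.972, -0.02, 0.233]
ft_force: [-0.2, 0.1, -0.5]
grip_width: 0.0869
grip_force: 0.0
[-0.03514823  0.17851431  2.14997491 -0.09724106  0.34365904 -1.48097724] [0.42082124 0.08855431 0.29079154] [ 0.02004211  0.97207513 -0.02020978  0.23293737]
```

```bash
cat >> h.py <<'E'
from scipy.optimize import least_squares
D=[([1.147,.527,1.433,0,1.181,-.178],[.15184,.60572,.29137],[.122622,.992453,-.00093,-.00029]),
([.614346,.29414,1.85269,-.0002,.994714,-.711166],[.29299,.342465,.292137],[.12228,.992496,0,0]),
([-.058454,.270905,1.889974,0,.980016,-1.382386],[.425257,.086312,.292235],[.12313,.99239,0,.0003]),
([-.035148,.178514,2.149975,-.097241,.343659,-1.480977],[.420821,.088554,.290792],[.020042,.972075,-.02021,.232937])]
Z=lambda t:R.from_euler('z',t).as_matrix()
Y=lambda t:R.from_euler('y',t).as_matrix()
def fk(q,p):
    d1,L2,L3,e,Lt,lat=p
    A=Z(q[0])
    v=np.array([L2*np.sin(q[1]),lat,d1+L2*np.cos(q[1])])+Y(q[1]+q[2])@[e,0,L3]
    W=Y(q[1]+q[2])@Z(q[3])@Y(q[4])
    return A@(v+W@[0,0,Lt]),A@W@Z(q[5])
E
python3 - <<'E'
from h import *
s=least_squares(lambda p:np.concatenate([fk(q,p)[0]-x for q,x,_ in D]+[[.01*p[3]]]),[.3,.4,.4,0,.2,.11])
print(s.x.round(4),s.fun.round(4)); print(np.linalg.svd(s.jac)[1])
for q,x,t in D: print((R.from_matrix(fk(q,s.x)[1]).inv()*R.from_quat(t)).as_rotvec().round(3))
E
```

```text
[0.2552 0.5944 0.3846 0.1065 0.2331 0.1109] [-0.0002  0.     -0.      0.0001 -0.0001 -0.      0.     -0.0001  0.
 -0.     -0.      0.      0.0011]
[3.91745605 2.08978481 2.00002486 0.46522749 0.26064441 0.04433922]
[0.002 0.002 1.571]
[-0.     0.     1.571]
[-0.     0.     1.571]
[-0.     0.     1.571]
```

```bash
cat >> h.py <<'E'
P=np.array([.2552,.5944,.3846,.1065,.2331,.1109])
lo=np.array([-3.08,-.75,.22,-1.43,0,-2.85])+.04;hi=np.array([3.08,2.2,2.44,4.57,2.65,2.85])-.04
def f(q):
    x,W=fk(q,P);return x,W@Z(np.pi/2)
def ik(x,M,seeds):
    out=[]
    for s in seeds:
        r=least_squares(lambda q:np.r_[(f(q)[0]-x)*3,(R.from_matrix(f(q)[1].T@M)).as_rotvec()],np.clip(s,lo+.01,hi-.01),bounds=(lo,hi),max_nfev=60)
        if r.cost<1e-5 and not any(np.abs(r.x-o).max()<.1 for o in out): out.append(r.x)
    return out
def tool(az,el,flip=0):
    z=np.array([np.cos(az)*np.cos(el),np.sin(az)*np.cos(el),np.sin(el)]);y=np.array([-np.sin(az),np.cos(az),0])*(-1 if flip else 1)
    return np.c_[np.cross(y,z),y,z]
E
python3 - <<'E'
from h import *
rng=np.random.default_rng(0)
q0=np.array(D[3][0]);S=[q0]+[np.r_[rng.uniform(-.8,.8),rng.uniform(lo[1:],hi[1:])] for _ in range(14)]
B=np.array([.4705,.0845,.031]);d=np.pi/180
for k in range(4):
  for a in(35,50,65):
    az=(-2.7+90*k)*d
    for fl in(0,1):
      M=tool(az,-a*d,fl)
      for q in ik(B-.051*M[:,2],M,S): print("G",k*90,a,fl,q.round(2))
for a in(35,50,65):
  for az in(-60,-30,0,30,60):
    for fl in (0,1):
      M=tool(az*d,a*d,fl)
      for q in ik(np.array([.5,.1,.35])-.051*M[:,2],M,S): print("F",az,a,fl,q.round(2))
E
```

```text
G 0 65 0 [-0.06  0.77  2.28  3.13  0.34  1.57]
G 0 65 1 [-0.06  0.77  2.28  3.13  0.34 -1.57]
G 90 35 0 [-0.54  0.97  1.95  0.96  1.08  1.79]
G 90 35 1 [-0.54  0.97  1.95  0.96  1.08 -1.35]
G 90 50 0 [-0.45  0.85  1.99  0.9   0.85  1.94]
G 90 50 1 [-0.45  0.85  1.99  0.9   0.85 -1.2 ]
G 90 65 0 [-0.32  0.76  2.    0.75  0.64  2.21]
G 90 65 1 [-0.32  0.76  2.    0.75  0.64 -0.94]
G 180 35 0 [-0.05  1.05  1.35 -0.01  1.7   1.57]
G 180 35 1 [-0.05  1.05  1.35 -0.01  1.7  -1.58]
G 180 50 0 [-0.05  0.93  1.5  -0.    1.41  1.57]
G 180 50 1 [-0.05  0.93  1.5  -0.    1.41 -1.58]
G 180 65 0 [-0.05  0.82  1.66 -0.    1.09  1.57]
G 180 65 1 [-0.05  0.82  1.66 -0.    1.09 -1.58]
G 270 35 0 [ 0.39  0.98  1.71 -0.92  1.2   1.13]
G 270 35 1 [ 0.39  0.98  1.71 -0.92  1.2  -2.01]
G 270 50 0 [ 0.3   0.87  1.79 -0.83  0.96  1.01]
G 270 50 1 [ 0.3   0.87  1.79 -0.83  0.96 -2.13]
G 270 65 0 [ 0.19  0.78  1.87 -0.67  0.72  0.8 ]
G 270 65 1 [ 0.19  0.78  1.87 -0.67  0.72 -2.34]
F -60 35 0 [0.44 0.98 1.94 4.48 2.15 1.31]
F -60 35 1 [ 0.44  0.98  1.94  4.48  2.15 -1.84]
F -30 35 0 [0.32 1.05 2.25 4.08 2.28 1.72]
F -30 35 1 [ 0.32  1.05  2.25  4.08  2.28 -1.42]
F 60 35 0 [-0.54  1.02  2.17  1.52  2.18  1.51]
F 60 35 1 [-0.54  1.02  2.17  1.52  2.18 -1.63]
F -60 50 0 [0.33 1.1  1.92 4.38 2.41 1.39]
F -60 50 1 [ 0.33  1.1   1.92  4.38  2.41 -1.75]
F -30 50 0 [0.22 1.16 2.15 4.05 2.56 1.78]
F -30 50 1 [ 0.22  1.16  2.15  4.05  2.56 -1.37]
F 60 50 0 [-0.41  1.14  2.1   1.57  2.45  1.43]
F 60 50 1 [-0.41  1.14  2.1   1.57  2.45 -1.71]
```

```bash
cat > go.py <<'E'
from h import *
def plan(M,x,shiftfirst=0):
    o=robot.get_obs();T=R.from_quat(o["tool_rot"]).as_matrix();rv=R.from_matrix(T.T@M).as_rotvec()
    s=(M if not shiftfirst else T).T@(x-o["position"])*100
    n=int(np.ceil(np.linalg.norm(rv)/.185));m=int(np.ceil(np.linalg.norm(s)/6))
    print("rot",rv.round(3),n,(rv/max(n,1)).round(3)," shift",s.round(2),m,(s/max(m,1)).round(2))
    return o,T,rv
d=np.pi/180
B=np.array([.4705,.0845,.031])
E
python3 - <<'E'
from go import *
M=tool(87.3*d,-45*d,1);pre=B-.151*M[:,2];o,T,rv=plan(M,pre)
q=o["q"]
for t in np.linspace(0,1,5):
    q=(ik(o["position"],T@R.from_rotvec(rv*t).as_matrix(),[q]) or ["none"])[0];print(t,q)
    if isinstance(q,str):break
for x in(pre,B-.051*M[:,2]): q=ik(x,M,[q])[0];print(q.round(2))
# flip path in joint space, at lifted final
g=q
for el in(45,):
  for az in(30,45,60,75):
   for x in((.5,.1,.3),(.48,.1,.4),(.55,.1,.3)):
    F=tool(az*d,el*d,0)
    for qq in ik(np.array(x)-.051*F[:,2],F,[np.array([-.45,1.1,2.1,1.55,2.3,1.5])]): print(az,x,qq.round(2))
E
```

```text
rot [-0.285  0.998  1.637] 11 [-0.026  0.091  0.149]  shift [-18.49   4.98   3.15] 4 [-4.62  1.25  0.79]
0.0 [-0.03510679  0.17867891  2.1500632  -0.09736501  0.34341026 -1.48081535]
0.25 [-0.11259991  0.19959685  2.0380565   0.16800597  0.67567418 -1.37443514]
0.5 [-0.21972141  0.24724551  1.97374431  0.36680775  0.93466529 -1.20375669]
0.75 [-0.33593613  0.30853587  1.96338591  0.55925865  1.12206773 -1.01986336]
1.0 [-0.4493801   0.3756518   2.00803008  0.75815298  1.24162473 -0.83870805]
[-0.61  0.74  1.93  0.74  1.1  -1.12]
[-0.48  0.89  1.98  0.93  0.93 -1.26]
30 (0.5, 0.1, 0.3) [-0.35  1.34  2.28  1.71  2.56  0.87]
30 (0.55, 0.1, 0.3) [-0.3   1.25  2.16  2.06  2.51  1.23]
45 (0.5, 0.1, 0.3) [-0.43  1.28  2.2   1.58  2.42  1.09]
45 (0.48, 0.1, 0.4) [-0.46  1.06  2.33  1.65  2.41  1.22]
45 (0.55, 0.1, 0.3) [-0.38  1.21  2.08  1.83  2.4   1.37]
60 (0.5, 0.1, 0.3) [-0.46  1.22  2.09  1.47  2.35  1.34]
60 (0.48, 0.1, 0.4) [-0.48  1.    2.2   1.55  2.36  1.49]
60 (0.55, 0.1, 0.3) [-0.41  1.18  1.97  1.68  2.36  1.57]
75 (0.5, 0.1, 0.3) [-0.45  1.18  1.96  1.39  2.36  1.58]
75 (0.48, 0.1, 0.4) [-0.47  0.97  2.07  1.47  2.37  1.72]
75 (0.55, 0.1, 0.3) [-0.41  1.16  1.84  1.57  2.37  1.78]
```

```bash
python3 -m crank '[[0,0,0,-0.026,0.091,0.149,0],[0,0,0,-0.026,0.091,0.149,0],[0,0,0,-0.026,0.091,0.149,0],[0,0,0,-0.026,0.091,0.149,0],[0,0,0,-0.026,0.091,0.149,0]]' >/dev/null; python3 -m crank '[[0,0,0,-0.026,0.091,0.149,0],[0,0,0,-0.026,0.091,0.149,0],[0,0,0,-0.026,0.091,0.149,0],[0,0,0,-0.026,0.091,0.149,0],[0,0,0,-0.026,0.091,0.149,0]]' >/dev/null;  python3 -m crank '[[0,0,0,-0.026,0.091,0.149,0],[-4.6,1.2,0.8,0,0,0,0],[-4.6,1.2,0.8,0,0,0,0],[-4.6,1.2,0.8,0,0,0,0],[-4.6,1.2,0.8,0,0,0,0]]'; python3 -m crank '[[0,0,0,0,0,0,0]]'
python3 - <<'E'
from go import *
M=tool(87.3*d,-45*d,1);plan(M,B-.151*M[:,2])
print(robot.get_obs()["q"].round(2))
i=cams.camera("wrist");cv2.imwrite("pics/w1.png",i[:,:,::-1])
E
```

```text
time: 3.72
position: [0.4699, -0.0226, 0.1382]
tool_rot: [0.667, 0.638, 0.281, -0.263]
ft_force: [-0.7, -0.6, -0.0]
grip_width: 0.0869
grip_force: 0.0
time: 3.85
position: [0.4699, -0.0231, 0.1371]
tool_rot: [0.668, 0.636, 0.281, -0.264]
ft_force: [-0.1, 0.8, 1.2]
grip_width: 0.0869
grip_force: 0.0
rot [ 0.006 -0.006  0.001] 1 [ 0.006 -0.006  0.001]  shift [ 0.1  -0.44  0.01] 1 [ 0.1  -0.44  0.01]
[-0.62  0.76  1.9   0.74  1.11 -1.12]
```

View pics/w1.png

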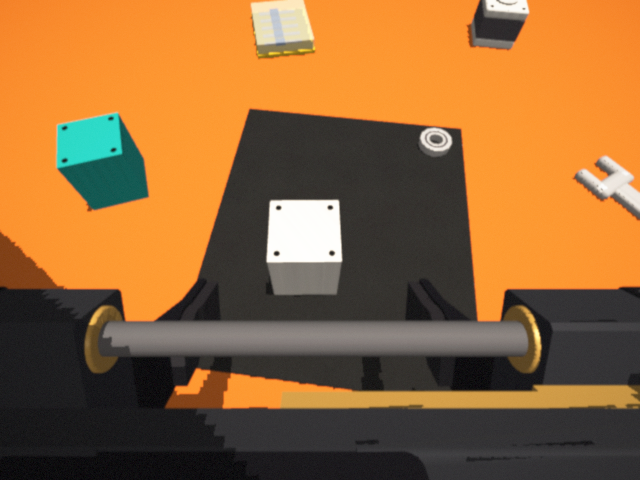

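The wrist view shows the block's top face with corners at about (269,200), (340,200), (342,262) and (267,262). It is square to the fingers and roughly midway between them.

```bash
python3 - <<'E'
from go import *
w=np.array([ray("wrist",p,.055) for p in((269,200),(340,200),(342,262),(267,262))]);print(w.round(4),w.mean(0),np.degrees(np.arctan2(*(w[1]-w[0])[[1,0]])))
M=tool(87.3*d,-45*d,1)
c=(w.mean(0)+B)/2; c[2]=.031;plan(M,c-.051*M[:,2])
E
```

```text
[[0.447  0.1118 0.055 ]
 [0.4933 0.1096 0.055 ]
 [0.4906 0.0645 0.055 ]
 [0.4461 0.0666 0.055 ]] [0.46928111 0.08814195 0.055     ] -2.6863919255313617
rot [ 0.004 -0.007  0.002] 1 [ 0.004 -0.007  0.002]  shift [-0.   -0.4  10.14] 2 [-0.   -0.2   5.07]
```

```bash
python3 -m crank '[[0,-0.4,2.5,0,0,0,0],[0,0,2.5,0,0,0,0],[0,0,2.5,0,0,0,0],[0,0,2.6,0,0,0,0],[0,0,0,0,0,0,0]]'; python3 -m crank '[[0,0,0,0,0,0,1],[0,0,0,0,0,0,1],[0,0,0,0,0,0,1],[0,0,0,0,0,0,1],[0,0,0,0,0,0,1]]' 40; python3 -m crank '[[0,0,0,0,0,0,1],[0,0,0,0,0,0,1]]'
```

```text
time: 4.53
position: [0.467, 0.0531, 0.0693]
tool_rot: [0.666, 0.638, 0.28, -0.265]
ft_force: [0.5, -0.6, -0.2]
grip_width: 0.0872
grip_force: 0.0
time: 5.15
position: [0.4677, 0.0507, 0.0683]
tool_rot: [0.668, 0.637, 0.28, -0.263]
ft_force: [0.6, -0.1, -0.5]
grip_width: 0.0446
grip_force: 0.5
time: 5.4
position: [0.4677, 0.0508, 0.0683]
tool_rot: [0.668, 0.637, 0.28, -0.263]
ft_force: [0.1, -1.4, 1.7]
grip_width: 0.0441
grip_force: 40.0
```

```bash
python3 -m crank '[[1,0,-1,0,0,0,1],[4,0,-4,0,0,0,1],[4,0,-4,0,0,0,1],[4,0,-4,0,0,0,1],[3,0,-3,0,0,0,1]]'; python3 -m crank '[[0,0,0,0,0,0,1]]'|tail -2
python3 - <<'E'
from go import *
o=robot.get_obs();T=R.from_quat(o["tool_rot"]).as_matrix();print(o["position"],o["q"].round(2))
az=np.arctan2(T[1,2],T[0,2]);h=T.T@[np.cos(az),np.sin(az),0];print(az/d,h)
for dx in ((0,0,0),(.05,0,.05),(0,.0,.12)):
 for s in(1,-1):
  q=o["q"];ok=[]
  for t in np.arange(0,18.01):
    M=T@R.from_rotvec(s*h*np.pi*t/18).as_matrix()
    r=ik(o["position"]+np.array(dx)*min(1,t/4),M,[q])
    if not r: ok.append("X");break
    if t>1 and np.abs(r[0]-q).max()>.5: ok.append("J")
    q=r[0]
    if t%3==0: ok.append(q.round(2).tolist())
  print(dx,s,*ok,sep="\n ")
E
```

```text
time: 6.02
position: [0.4655, 0.0506, 0.2971]
tool_rot: [0.668, 0.638, 0.28, -0.263]
ft_force: [0.9, 0.2, -2.3]
grip_width: 0.0439
grip_force: 40.0
grip_width: 0.0439
grip_force: 40.0
[0.46649745 0.05025348 0.29725082] [-0.49  0.42  1.88  0.73  1.32 -0.81]
86.6080203774982 [0.70697463 0.01125164 0.7071494 ]
(0, 0, 0)
 1
 [-0.48, 0.42, 1.88, 0.73, 1.31, -0.81]
 [-0.42, 0.54, 1.7, 0.57, 1.64, -0.34]
 [-0.38, 0.69, 1.59, 0.54, 1.96, 0.02]
 [-0.37, 0.84, 1.56, 0.61, 2.22, 0.38]
 [-0.38, 0.96, 1.62, 0.77, 2.39, 0.78]
 [-0.42, 1.05, 1.76, 1.0, 2.45, 1.23]
 [-0.48, 1.1, 1.95, 1.23, 2.39, 1.67]
(0, 0, 0)
 -1
 [-0.48, 0.42, 1.88, 0.73, 1.31, -0.81]
 [-0.57, 0.38, 2.1, 1.09, 1.1, -1.5]
 [-0.67, 0.5, 2.3, 1.54, 1.2, -2.4]
 X
(0.05, 0, 0.05)
 1
 [-0.48, 0.42, 1.88, 0.73, 1.31, -0.81]
 [-0.39, 0.53, 1.58, 0.59, 1.74, -0.25]
 [-0.36, 0.68, 1.42, 0.61, 2.1, 0.15]
 [-0.35, 0.81, 1.41, 0.73, 2.35, 0.55]
 [-0.36, 0.91, 1.49, 0.97, 2.49, 1.01]
 [-0.39, 0.97, 1.65, 1.26, 2.52, 1.52]
 [-0.44, 0.99, 1.85, 1.51, 2.42, 1.98]
(0.05, 0, 0.05)
 -1
 [-0.48, 0.42, 1.88, 0.73, 1.31, -0.81]
 [-0.52, 0.34, 1.97, 1.05, 1.15, -1.33]
 [-0.58, 0.39, 2.13, 1.51, 1.17, -2.1]
 X
(0, 0.0, 0.12)
 1
 [-0.48, 0.42, 1.88, 0.73, 1.31, -0.81]
 [-0.42, 0.42, 1.61, 0.59, 1.82, -0.22]
 [-0.38, 0.54, 1.49, 0.61, 2.17, 0.18]
 [-0.37, 0.67, 1.51, 0.73, 2.4, 0.57]
 [-0.38, 0.76, 1.61, 0.96, 2.52, 1.03]
 [-0.42, 0.82, 1.78, 1.24, 2.54, 1.53]
 [-0.48, 0.84, 1.99, 1.47, 2.44, 1.99]
(0, 0.0, 0.12)
 -1
 [-0.48, 0.42, 1.88, 0.73, 1.31, -0.81]
 [-0.57, 0.2, 1.98, 0.98, 1.25, -1.23]
 [-0.67, 0.18, 2.15, 1.37, 1.25, -1.9]
 [-0.71, 0.37, 2.31, 1.69, 1.51, -2.7]
 X
```

```bash
python3 -m crank '[[0,0,0,0.06,0,0.06,1],[0,0,0,0.12,0,0.12,1],[0,0,0,0.12,0,0.12,1],[0,0,0,0.12,0,0.12,1],[0,0,0,0.12,0,0.12,1]]'|tail -2; python3 -m crank '[[0,0,0,0.12,0,0.12,1],[0,0,0,0.12,0,0.12,1],[0,0,0,0.12,0,0.12,1],[0,0,0,0.12,0,0.12,1],[0,0,0,0.12,0,0.12,1]]'|tail -2;python3 -m crank '[[0,0,0,0.12,0,0.12,1],[0,0,0,0.12,0,0.12,1],[0,0,0,0.12,0,0.12,1],[0,0,0,0.12,0,0.12,1],[0,0,0,0.12,0,0.12,1]]'|tail -2;python3 -m crank '[[0,0,0,0.12,0,0.12,1],[0,0,0,0.12,0,0.12,1],[0,0,0,0.1,0,0.1,1],[0,0,0,0,0,0,1]]'
python3 - <<'E'
from go import *
o=robot.get_obs();T=R.from_quat(o["tool_rot"]).as_matrix();print(o["q"].round(2))
G=R.from_quat([.668,.638,.28,-.263]).as_matrix()
b=T@G.T@[0,0,-1];print("bore",b,"centre",o["position"]+.051*T[:,2])
print("correction rotvec tool",T.T@np.cross(b,[0,0,1]))
t=cams.camera("top");s=cams.camera("side")
cs=[]
for n,i in(("top",t),("side",s)):
    c=cams.camera_info(n);p=np.linalg.inv(c["pose"])@np.r_[o["position"]+.051*T[:,2],1];u=(c["intrinsics"]@p[:3])[:2]/p[2];u=u.astype(int);print(n,u)
    a=i[max(u[1]-40,0):u[1]+40,max(u[0]-40,0):u[0]+40,::-1];cs.append(cv2.resize(a,(390,390),interpolation=cv2.INTER_CUBIC))
cv2.imwrite("pics/f.png",np.hstack(cs))
E
```

```text
grip_width: 0.0436
grip_force: 40.0
grip_width: 0.044
grip_force: 40.0
grip_width: 0.0437
grip_force: 40.0
time: 8.52
position: [0.4659, 0.0504, 0.2934]
tool_rot: [-0.328, 0.21, 0.606, 0.693]
ft_force: [0.3, -0.7, -1.6]
grip_width: 0.0439
grip_force: 40.0
[-0.46  1.11  1.83  1.15  2.44  1.54]
bore [-0.1941578   0.00231061  0.98096759] centre [0.46045547 0.08659369 0.32891672]
correction rotvec tool [0.13678313 0.00742785 0.13761466]
top [262 251]
side [276 135]
```

View pics/f.png

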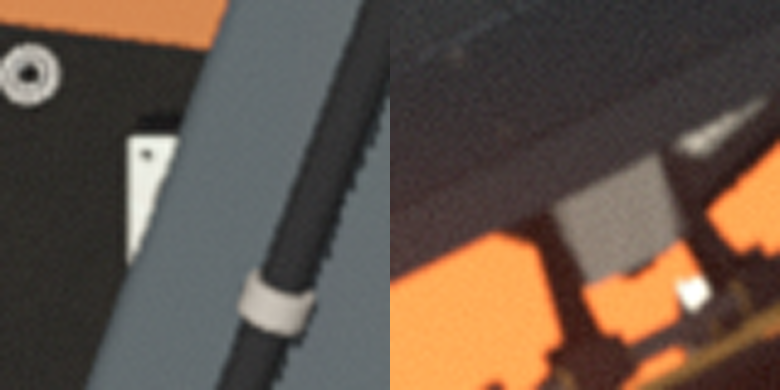

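The held block is partly hidden by the forearm: its edge shows at about (150,190) in the left crop, and the right crop shows it between the fingers at about (620,220). I'll finish the turn and check for slip with the wrist camera.

```bash
python3 -m crank '[[0,0,0,0.07,0.004,0.07,1],[0,0,0,0.067,0.003,0.067,1],[0,0,0,0,0,0,1],[0,0,0,0,0,0,1]]'
python3 - <<'E'
from go import *
o=robot.get_obs();T=R.from_quat(o["tool_rot"]).as_matrix()
G=R.from_quat([.668,.638,.28,-.263]).as_matrix()
print("bore",T@G.T@[0,0,-1],"centre",o["position"]+.051*T[:,2])
cv2.imwrite("pics/w2.png",cams.camera("wrist")[:,:,::-1])
E
```

```text
time: 9.12
position: [0.4667, 0.0503, 0.2944]
tool_rot: [-0.27, 0.274, 0.634, 0.671]
ft_force: [-0.5, -0.3, -1.2]
grip_width: 0.0436
grip_force: 40.0
bore [-0.00872507  0.00199601  0.99995994] centre [0.4679189  0.08648845 0.33027461]
```

View pics/w2.png

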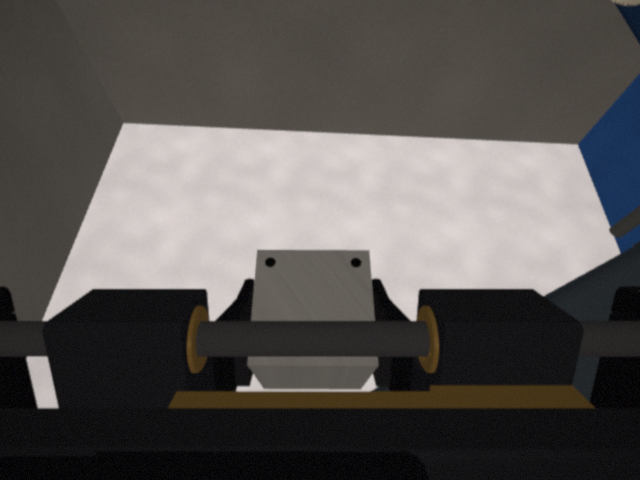

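The wrist view shows the solid end, with two screws at (270,262) and (356,262), now facing down. Its far edge runs (258,250)–(370,250) and its near edge (247,368)–(378,368). I'll compare these with the predicted upright block.

```bash
python3 - <<'E'
from go import *
o=robot.get_obs();T=R.from_quat(o["tool_rot"]).as_matrix()
c=cams.camera_info("wrist");C=o["position"]+.051*T[:,2];az=np.arctan2(T[1,2],T[0,2]);u=np.array([np.cos(az),np.sin(az),0]);v=np.array([-u[1],u[0],0])
for a,b in((1,1),(1,-1),(-1,-1),(-1,1)):
    p=np.linalg.inv(c["pose"])@np.r_[C+.022*(a*u+b*v)-[0,0,.026],1];k=c["intrinsics"]@p[:3];print(a,b,(k/k[2])[:2].round())
f=[ray("wrist",p,C[2]-.026)for p in((258,250),(370,250),(378,368),(247,368))];print([np.linalg.norm(f[i]-f[i-1]).round(4) for i in range(4)])
E
```

```text
1 1 [370. 243.]
1 -1 [256. 241.]
-1 -1 [245. 357.]
-1 1 [378. 360.]
[np.float64(0.0434), np.float64(0.0428), np.float64(0.0436), np.float64(0.0427)]
```

The measured edges match the predicted upright block to within a few pixels and the reprojected face is 43–44 mm square, so the grip hasn't slipped. I'll hand it in.

```bash
python3 -c "
from rig import ticket;print(ticket.hand_in())"
```

```text
the job is handed in; nothing more can be done
None
```

I handed in the job with the mat block held still at 40 N, about 33 cm above the bench over the mat, and its bore facing up to within about 1° by my estimate. I never saw the bore itself: the forearm hid that end, so I worked from the solid end, which the wrist camera showed facing straight down.

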